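Draw out the filter tray with the pull hook

TASK

Take the pull hook from the rubber mat, drop its tip into the finger hole in the pull lip of the filter unit's tray and draw the tray steadily and without forcing it all the way out, until it is pulled up firmly against its stop. Use the hook, not the fingers, on the unit; then unhook it and set it back on the mat standing upright as you found it, leaving the tray drawn out and the other things on the bench where they are.

Things in the scene. Friction and masses are not known exactly. Their poses are not given: they have to be found in the camera images.
- unit: Grey sheet-metal fume-filter unit standing fixed on the bench at the robot's right, 260 deep (x) x 300 wide (y) x 190 high, black hose at its rear. Origin: centre of its underside. Its x axis points from the front face (at x = -130 mm) to the rear; its tray slides out along its -x. The front faces roughly to the robot's left (+y of the world).
- slide: The unit's aluminium filter tray, its front 240 mm wide, 53 to 101 mm above the bench. Axes and, when home, origin as unit; slides straight out along its -x. Starts 0 to 15 mm out. A stop screw inside the unit, out of sight, halts it hard somewhere between 100 and 118 mm from home. It stays where it is left; sliding friction about 5 N, drag 12 N per m/s.
- runner: The runners inside the unit that carry the tray and its end stop; fixed to the unit, origin and axes as unit. Out of sight; not handled.
- hole (a point): Centre of the 20 mm round finger hole through the tray's flat horizontal pull lip, at the lip's upper side, 65 mm above the bench; at x = -159 mm, y = 0 in slide's frame. The lip is 4 mm thick, 70 wide and sticks out 50 from the tray's front, the hole in its middle; open space below it. Axes as unit (x into the unit); moves with the tray.
- hook_grip (a point): Centre of the pull hook's wooden flat-sided handle, 86 long (x) x 24 wide (y) x 36 high. x points to the tip, z up. Hook mass 0.13 to 0.21 kg. It stands on the mat on the handle's flat underside and its tip. From the handle's front an 8 mm steel rod runs forward, centre line 4 mm above the handle's mid-height, bent down 85 mm ahead of this point.
- hook_tip (a point): Lower end of the hook's turned-down tip, on its axis: 85 mm ahead of and 18 mm below hook_grip, level with the handle's underside. The tip wears a plain sleeve 17 mm in diameter and 16 mm long; the rod's underside is 18 mm above the tip's lower end, so the tip goes 18 mm into the hole before the rod rests on the lip.
- mat: Black rubber mat fixed flat on the bench, 320 (x) x 220 (y) x 3 mm thick. Origin: centre of its underside. The hook stands on its +y half, with the tip towards +x; a screwdriver lies along its -y edge.
- screwdriver: Green-handled screwdriver lying along the mat's -y edge. To be left alone.
- can_a: Steel canister 80 mm in diameter, 112 high, standing before the unit at the tray's -y side (unit axes). Origin: centre of its underside. To be left alone.
- can_b: Another such canister, far side of the bench. To be left alone.
- can_c: Another such canister, far side of the bench. To be left alone.
- stem: Small brass fitting, 34 mm in diameter, 56 high, standing before the unit at the tray's +y side (unit axes). To be left alone.
- bin: Blue open bin, 160 x 100 x 70 high. To be left alone.
- hook: The pull hook as a whole (see hook_grip). Origin: centre of the handle's underside, 18 mm below hook_grip.

How it is judged:
On the way, in this order (a step that is already met when the one before it is completed fails the run):
1. the hook's tip is down in the finger hole, at least 7 mm below the lip's upper side (horizontal distance between hook_tip and hole below 0.008 m and z of hook_tip in the frame of hole below -0.007 m), for 0.1 s.
2. the hook, in its hole, pulls the tray firmly up against its stop (the tray presses on the stop inside the unit with over 4 N) (all of step 1 and x of hole in the frame of unit below -0.251 m and contact force between slide and runner above 4 N), for 0.1 s.
At the end, for the whole second after the job is handed in: The tray is still drawn out (at least 92 mm from home), the hook stands at rest on the mat, upright within 0.12 rad, handle centre and tip within the mat's edges, and nothing is held (x of hole in the frame of unit below -0.251 m and x of hook_grip in the frame of mat between -0.16 and 0.16 m and y of hook_grip in the frame of mat between -0.11 and 0.11 m and x of hook_tip in the frame of mat between -0.16 and 0.16 m and y of hook_tip in the frame of mat between -0.11 and 0.11 m and angle between hook_grip's own z axis and vertical below 0.12 rad and height (world z) of hook_grip below 0.027 m and linear speed of hook below 0.02 m/s); the robot touches nothing.
It fails at once if the hook presses or pulls on the unit or its tray with more than 25 N (contact force between hook and unit above 25 N).
It fails at once if the tray is yanked: it slides faster than 0.2 m/s (linear speed of slide above 0.2 m/s).
It fails at once if the gripper or arm pushes on the unit or its tray (more than 2 N) (contact force between any of the fingers, the arm and unit above 2 N).
It fails at once if another thing on the bench is moved by more than 30 mm (distance of any of can_a, can_b, can_c, stem, bin, screwdriver from where it was at the start of the episode above 0.03 m).
It also fails if it takes over 72 s, if anything falls off the work surface, if the arm or the gripper's body presses on something with over 40 N, if the wrist force passes 120 N, or if a joint passes its speed limit or range.

ROBOT

A 6-joint arm with a two-finger parallel gripper is mounted at the origin on the work surface. World frame = base frame: x ahead of the robot, y to its left, z up, the work surface at z = 0. Lengths are in m, angles in rad, forces in N, time in s.
With the tool pointing down it reaches from about 0.25 to 0.725 m from the base axis. Payload 9.7 kg.
Tool frame: the origin (TCP) lies at the very end of the fingers, on their centre line; the grasp point (between the pads) lies 19 mm behind it; z points along the fingers, y is the direction in which the jaws open and shut (so a half turn about z gives the same grasp; the last joint's range is limited). The gripper opens to 85 mm and grips with 20 to 120 N. Pads are 22 mm wide; open, the fingers measure 114 mm over their backs; the gripper's body (76 mm by 85 mm) begins 54 mm behind the grasp point. The pads swing forward as they close: fully open they stand 13 mm farther back than shut.
Start: joints at [-1.132, 0.087, 0.176, 1.66, 0, 1.571], TCP at [0.234, -0.498, 0.231] pointing down, gripper open.
Joint ranges: [-3.13, 3.13], [-0.85, 1.81], [-1.15, 1.24], [-2.2, 2.28], [-1.44, 1.52], [-3.14, 3.14]. Speed limits (rad/s): [2.22, 2.22, 2.57, 3.14, 3.14, 3.14].

INTERFACE

Orientations are given as a rotation vector (axis times angle).
In Python, from rig import manip gives the robot as it stands.
- The arm moves only by the tool drive_tool, never from a script. Its argument "series" is a list of rows, each a list of 3 entries, a list of its own where there are three numbers: the opening, from -1 (shut) to 1 (fully open), then the shift along the world's x, y, z each as a share of 500 mm, from -1 to 1, then the turn, a rotation vector about the world's x, y, z each as a share of 30 degrees, from -1 to 1. In form: [[fingers, [tx, ty, tz], [wx, wy, wz]], ...]. A call has 1 to 20 rows; each row shifts and turns the commanded pose from where the row before left it; what a row does not reach is not made up. A row lasts 1/12 s, in which the tool goes at most 41.7 mm and 7.16 degrees, less where a joint would pass 70% of its speed; a pose out of reach is approached as far as the arm can. A call with a number of a shift or a turn outside -1 to 1 is refused whole. A call with a gripper value outside its range is refused whole. The fingers move at their own pace and stop on an object; "grip_force" is the grip in N (left out, the last holds). Time passes only in rows, so rows that do not move let the fingers close. It gives the time, the measured TCP pose, the force and the opening at its end, in the units of the state.
- manip.observe(): the state, without advancing time (a new reading comes with each control period).
- manip.get_image(name): name is "scene" or "top" or "wrist"; returns a dict with "pixels" (480x640x3 uint8, blue, green, red), "fov_y" (degrees; the focal length in pixels is half the picture's height over the tangent of half this angle, whatever the lens; pixels are square), "cx", "cy" (the principal point, pixels), "dist_coeffs" ([k1, k2, p1, p2, k3] as OpenCV has them; the pictures are not rectified), "position" and "rotation" of the camera in the world. Camera axes: x right, y up, looking along -z (the intrinsics and any distortion apply to the point x, -y, -z); pixel columns grow to the right and rows downward; lengths in m; the calibration is good to about 2 mm. A picture is of the moment at which its call begins. There is no depth.
- manip.finish_job(): hands the job in, once; it reports no verdict.
The state is a dict: "clock": time; "joint_positions": joint angles; "dq": joint speeds; "tau": joint torques, N m; "tcp_pos": TCP position; "tcp_rot": TCP orientation; "force": force on the tool from outside, world axes, zero at the start; "torque": the same for the moment, N m; "gripper_width": opening from 0.0 (shut) to 1.0 (fully open).
Only numpy, scipy, OpenCV 4.12 (cv2) and the standard library are available. Lean on these libraries where they do the work, as an engineer would, in place of code of your own. Each camera call takes 0.05 s, during which the arm holds its last target.

## Working session

There is one attempt and no reset: what is moved stays moved. The work goes in short steps, Python scripts to look and compute and a tool call to move; the robot and the scene stay as the last step left them, time stands still between calls to the robot, and variables do not carry over. Pictures are saved under pics/ and viewed, and the job is handed in when it is done.

Besides the shell and the picture viewer there is one more tool, called after "Emit:" by a JSON object that holds its "name" and its "arguments". drive_tool: Moves the arm, as the interface text tells. Shift numbers are shares of 500 mm and turn numbers shares of 30 degrees, none past 1 either way. Its arguments: {"type":"object","properties":{"series":{"type":"array"},"grip_force":{"type":"number"}},"required":["series"]}

```bash
ls; mkdir -p pics
python3 - <<'E'
from rig import manip
import cv2
o=manip.observe(); print({k:(v if not hasattr(v,'tolist') else [round(x,4) for x in v.tolist()]) for k,v in o.items()})
for n in ["scene","top","wrist"]:
    im=manip.get_image(n); cv2.imwrite(f"pics/{n}0.png",im["pixels"])
    print(n,im["fov_y"],im["cx"],im["cy"],im["dist_coeffs"],im["position"],im["rotation"])
E
```

```text
pics
{'clock': 0.0, 'joint_positions': [-1.132, 0.0875, 0.1751, 1.6598, -0.0, 1.5708], 'dq': [0.0014, 0.001, 0.0013, -0.0, -0.0013, 0.0011], 'tau': [-0.0011, -52.0385, 46.481, 0.0162, -0.0001, 0.0], 'tcp_pos': [0.2336, -0.4977, 0.2306], 'tcp_rot': [-3.065, -0.6834, 0.0005], 'force': [-0.1966, 0.9163, -0.4866], 'torque': [0.0367, -0.0213, -0.0179], 'gripper_width': 1.0007623504241456}
scene 56.46400925215682 323.3963813903467 234.73565155569497 [-0.02450009  0.          0.          0.          0.        ] [ 0.33315406 -0.15332245  1.07557352] [ 0.30109904 -0.14122984 -0.9127378 ]
top 51.502512009385484 317.65074846053415 232.48043968461937 [-0.04780579  0.          0.          0.          0.        ] [0.43498063 0.05475493 1.03863039] [ 0.09687867 -0.13555157 -1.59016445]
wrist 66.25797978375206 314.2376504936719 240.61397025454156 [-0.03199176  0.          0.          0.          0.        ] [ 0.31036737 -0.4626678   0.37343783] [-0.29692082  0.19126183 -1.1207703 ]
```

View pics/scene0.png

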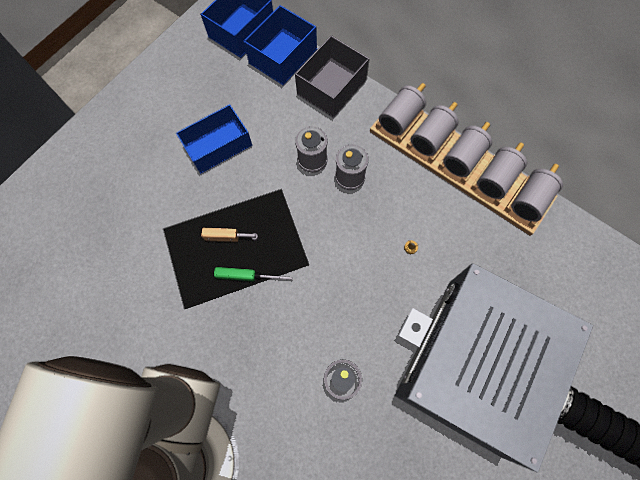

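View pics/top0.png

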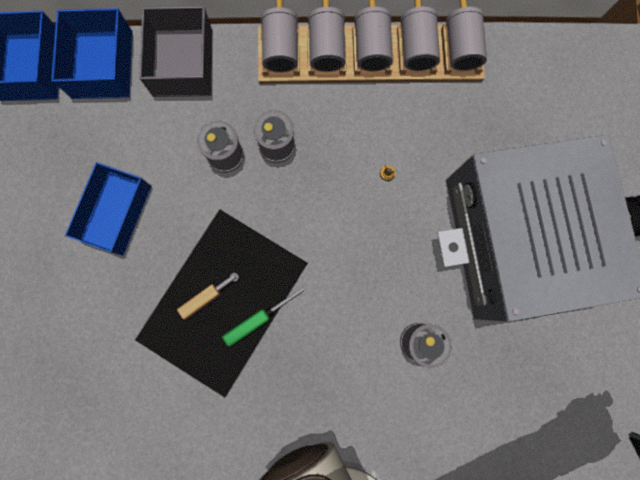

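View pics/wrist0.png

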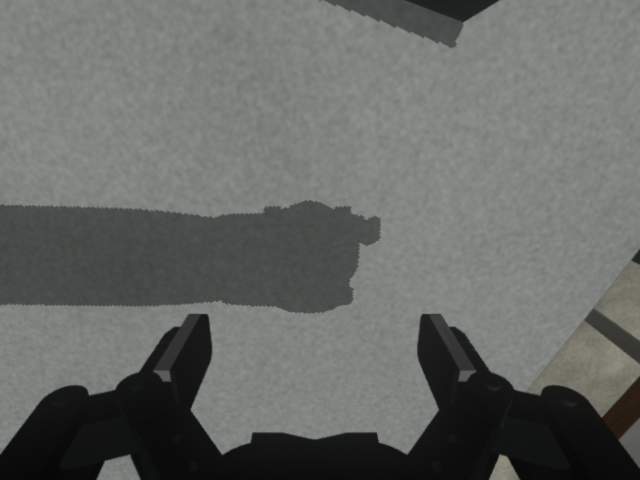

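The scene view shows the hook's handle at about (219,235), its tip at (255,237) and the lip hole at (416,327). The top view shows the handle at (198,302), the tip at (235,277) and the hole at (453,247). Next I'll measure these by casting rays.

```bash
cat > h.py <<'E'
import numpy as np, cv2
from scipy.spatial.transform import Rotation as R
from rig import manip
def cam(n,save=None):
    im=manip.get_image(n)
    if save: cv2.imwrite(save,im["pixels"])
    return im
def ray(im,uv):
    f=240/np.tan(np.radians(im["fov_y"])/2)
    K=np.array([[f,0,im["cx"]],[0,f,im["cy"]],[0,0,1]])
    p=cv2.undistortPoints(np.array(uv,float).reshape(-1,1,2),K,np.array(im["dist_coeffs"],float)).reshape(-1,2)
    d=np.c_[p[:,0],-p[:,1],-np.ones(len(p))]
    r=np.array(im["rotation"],float); Rm=R.from_rotvec(r).as_matrix() if r.ndim==1 else r
    return np.array(im["position"]),d@Rm.T
def plane(im,uv,z):
    o,d=ray(im,uv); return o+d*((z-o[2])/d[:,2])[:,None]
def tri(rs):
    A=0;b=0
    for o,d in rs:
        d=d/np.linalg.norm(d);P=np.eye(3)-np.outer(d,d);A=A+P;b=b+P@o
    return np.linalg.solve(A,b)
def biggest(m):
    c,_=cv2.findContours(m.astype(np.uint8),cv2.RETR_EXTERNAL,cv2.CHAIN_APPROX_NONE)
    return max(c,key=cv2.contourArea)
E
python3 - <<'E'
from h import *
np.set_printoptions(precision=4,suppress=True)
for n,hc,tc,roi,mroi in [("scene",(219,235),(255,237),(395,300,440,355),(150,180,320,315)),("top",(198,302),(235,277),(430,220,475,275),(125,200,315,405))]:
    im=cam(n); px=im["pixels"]; hsv=cv2.cvtColor(px,cv2.COLOR_BGR2HSV)
    # handle
    m=cv2.inRange(hsv,(8,60,60),(25,255,255)); 
    k=np.zeros_like(m); k[hc[1]-30:hc[1]+30,hc[0]-35:hc[0]+35]=1
    c=biggest(m*k); r=cv2.minAreaRect(c); box=cv2.boxPoints(r)
    print(n,"handle rect",r,"top plane:\n",plane(im,box,.039),plane(im,[r[0]],.039))
    # mat
    m=(px.max(2)<45).astype(np.uint8); k=np.zeros_like(m);k[mroi[1]:mroi[3],mroi[0]:mroi[2]]=1
    c=biggest(m*k); h=cv2.convexHull(c); r=cv2.minAreaRect(h); P=plane(im,cv2.boxPoints(r),.003)
    print("mat",P[:,:2].tolist(),np.linalg.norm(P[0]-P[1]),np.linalg.norm(P[1]-P[2]),P.mean(0))
    x0,y0,x1,y1=roi; g=px[y0:y1,x0:x1].min(2); print("lip")
    m=(g>185).astype(np.uint8); c=biggest(m); mm=np.zeros_like(m); cv2.drawContours(mm,[c],-1,1,-1)
    hole=(mm>0)&(g<150); hm=cv2.morphologyEx(hole.astype(np.uint8),cv2.MORPH_OPEN,np.ones((2,2)));cc=biggest(hm); e=cv2.minEnclosingCircle(cc); M=cv2.moments(cc)
    print(e, cv2.contourArea(cc)); uv=(M['m10']/M['m00']+x0,M['m01']/M['m00']+y0); print("hole",uv,plane(im,[uv],.065))
    r=cv2.minAreaRect(c); P=plane(im,cv2.boxPoints(r)+[x0,y0],.065); print("lip box",P[:,:2].tolist(),np.linalg.norm(P[0]-P[1]),np.linalg.norm(P[1]-P[2]))
    z=px[y0-60:y1+60,x0-40:x1+60]; cv2.imwrite(f"pics/{n}_lip.png",cv2.resize(z,None,fx=4,fy=3.4,interpolation=cv2.INTER_NEAREST)[:600,:800])
    z=px[hc[1]-40:hc[1]+40,hc[0]-40:hc[0]+60]; cv2.imwrite(f"pics/{n}_hook.png",cv2.resize(z,None,fx=7,fy=7,interpolation=cv2.INTER_NEAREST))
E
```

```text
scene handle rect ((219.09454345703125, 233.94793701171875), (36.23441696166992, 12.769022941589355), 2.12109637260437) top plane:
 [[0.4117 0.2924 0.039 ]
 [0.437  0.3138 0.039 ]
 [0.4885 0.24   0.039 ]
 [0.4628 0.2194 0.039 ]] [[0.45   0.2663 0.039 ]]
mat [[0.36421936099486385, 0.41356975343434144], [0.6499164200885187, 0.23637461600559634], [0.5266978064300951, 0.04951812967247504], [0.260240419261366, 0.22165296372536852]] 0.33618585083723435 0.22382621213044684 [0.4503 0.2303 0.003 ]
lip
((21.7439022064209, 27.719512939453125), 4.622195720672607) 49.0
hole (416.51020408163265, 327.98979591836735) [[ 0.5473 -0.2424  0.065 ]]
lip box [[0.5072915733515327, -0.22033365061676877], [0.579318927572951, -0.20907194746084198], [0.5887860389378559, -0.2584717975329251], [0.5170419519705187, -0.2687042848221559]] 0.0729024396992986 0.050298820908047145
top handle rect ((197.5740966796875, 301.4118347167969), (13.908660888671875, 45.3009033203125), 54.090274810791016) top plane:
 [[0.4357 0.3147 0.039 ]
 [0.4867 0.2422 0.039 ]
 [0.464  0.2258 0.039 ]
 [0.4133 0.2983 0.039 ]] [[0.4498 0.2703 0.039 ]]
mat [[0.37394512499543225, 0.4053926569649497], [0.6463783230087846, 0.23681630155461286], [0.5240896701272435, 0.0505589462867488], [0.25972448452032226, 0.22335776136531774]] 0.32037140163131705 0.22281453501726808 [0.451 0.229 0.003]
lip
((24.0, 28.0), 5.099119663238525) 66.5
hole (454.02756892230576, 247.67418546365914) [[ 0.5432 -0.2416  0.065 ]]
lip box [[0.5748861499783743, -0.21273496709648723], [0.5822475596506533, -0.25908448554541263], [0.5157744888484375, -0.2667558613001933], [0.5087097050665818, -0.22080060213203004]] 0.0469304614595936 0.06691426714720441
```

```bash
python3 -c "
import cv2,numpy as np
a=[cv2.resize(cv2.imread(f'pics/{n}.png'),(400,300)) for n in ['scene_lip','top_lip','scene_hook','top_hook']]
cv2.imwrite('pics/m1.png',np.vstack([np.hstack(a[:2]),np.hstack(a[2:])]))"
```

```text
(no output)
```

View pics/m1.png

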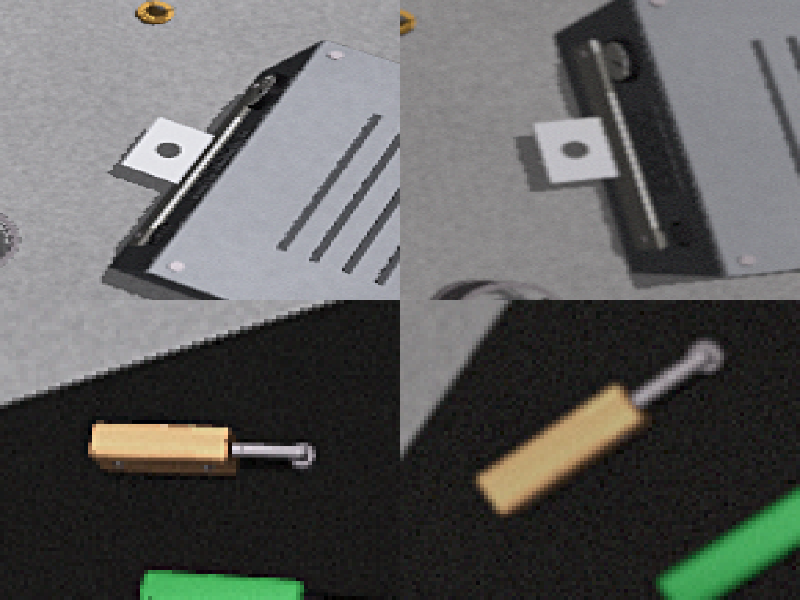

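Run:
```python
from h import *
np.set_printoptions(precision=4,suppress=True)
S={}
for n,roi in [("scene",(380,255,610,475)),("top",(440,120,640,330))]:
    im=cam(n); g=im["pixels"]; hsv=cv2.cvtColor(g,cv2.COLOR_BGR2HSV)
    x0,y0,x1,y1=roi
    gg=g[y0:y1,x0:x1].astype(float).min(2); bl=cv2.medianBlur(g[y0:y1,x0:x1].min(2),11).astype(float)
    m=((gg-bl)>18).astype(np.uint8); N,l,st,ce=cv2.connectedComponentsWithStats(m)
    for i in range(1,N):
        if 8<st[i,4]<80 : 
            uv=ce[i]+[x0,y0]; print(n,"spot",uv,st[i,4],plane(im,[uv],.19)[0])
    ye=cv2.inRange(hsv,(22,120,100),(35,255,255));N,l,st,ce=cv2.connectedComponentsWithStats(ye)
    for i in range(1,N):
        if st[i,4]>15: print(n,"yellow",ce[i],st[i,4],plane(im,[ce[i]],.112)[0])
    br=cv2.inRange(hsv,(10,120,80),(22,255,255));N,l,st,ce=cv2.connectedComponentsWithStats(br)
    for i in range(1,N):
        if st[i,4]>15 and 250>ce[i][1]>150: print(n,"brass",ce[i],st[i,4],plane(im,[ce[i]],.05)[0])
```

```text
scene spot [476.7857 271.2857] 14 [ 0.6898 -0.2661  0.19  ]
scene spot [450.3571 291.3333] 42 [ 0.6223 -0.2452  0.19  ]
scene spot [412.5882 310.0588] 17 [ 0.5454 -0.2057  0.19  ]
scene spot [429.6 318.2] 10 [ 0.5522 -0.2413  0.19  ]
scene spot [401.4444 334.8889] 18 [ 0.4921 -0.2153  0.19  ]
scene spot [418.     344.5833] 12 [ 0.4962 -0.2512  0.19  ]
scene spot [410.2857 351.8571] 14 [ 0.4758 -0.247   0.19  ]
scene spot [418.913  394.5652] 23 [ 0.421  -0.3034  0.19  ]
scene spot [566.7907 399.    ] 43 [ 0.5812 -0.5295  0.19  ]
scene spot [410.3846 397.3846] 26 [ 0.4072 -0.2934  0.19  ]
scene spot [568.8085 404.8936] 47 [ 0.5742 -0.5375  0.19  ]
scene spot [590.4444 397.1111] 9 [ 0.611  -0.5638  0.19  ]
scene spot [501.3333 459.25  ] 12 [ 0.4184 -0.4835  0.19  ]
scene spot [534.4545 460.4545] 11 [ 0.4525 -0.5325  0.19  ]
scene brass [418.9885 153.931 ] 87 [ 0.923  -0.0043  0.05  ]
scene brass [348.5294 153.8235] 34 [0.8138 0.1404 0.05  ]
scene brass [451.899  175.1313] 99 [ 0.9231 -0.1039  0.05  ]
scene brass [554.2727 167.5909] 44 [ 1.1002 -0.3015  0.05  ]
scene brass [483.0241 195.3253] 83 [ 0.9229 -0.1954  0.05  ]
scene brass [517.8627 217.7451] 102 [ 0.9232 -0.2945  0.05  ]
scene brass [210.6087 236.6957] 23 [0.431  0.2736 0.05  ]
scene brass [410.9462 246.8817] 93 [ 0.7024 -0.1267  0.05  ]
top spot [470.4615 193.8974] 39 [ 0.6241 -0.2393  0.19  ]
top spot [460.3182 229.5909] 22 [ 0.5608 -0.2167  0.19  ]
top spot [466.8 261. ] 25 [ 0.5056 -0.2245  0.19  ]
top spot [445.4211 263.8947] 19 [ 0.5015 -0.1867  0.19  ]
top yellow [267.7059 126.549 ] 51 [0.7828 0.1224 0.112 ]
top yellow [210.8491 137.2264] 53 [0.7632 0.2326 0.112 ]
top yellow [429.4286 340.8254] 63 [ 0.3664 -0.1707  0.112 ]
top brass [387.1298 172.8321] 131 [ 0.7026 -0.1172  0.05  ]
```

Emit:
{"name": "drive_tool", "arguments": {"series": [[0.2,[0.0072,0.0256,0.003],[0,0,0.1555]],[0.2,[0.0072,0.0256,0.003],[0,0,0.1555]],[0.2,[0.0072,0.0256,0.003],[0,0,0.1555]],[0.2,[0.0072,0.0256,0.003],[0,0,0.1555]],[0.2,[0.0072,0.0256,0.003],[0,0,0.1555]],[0.2,[0.0072,0.0256,0.003],[0,0,0.1555]],[0.2,[0.0072,0.0256,0.003],[0,0,0.1555]],[0.2,[0.0072,0.0256,0.003],[0,0,0.1555]],[0.2,[0.0072,0.0256,0.003],[0,0,0.1555]],[0.2,[0.0072,0.0256,0.003],[0,0,0.1555]],[0.2,[0.0072,0.0256,0],[0,0,0.1555]],[0.2,[0.0072,0.0256,0],[0,0,0.1555]],[0.2,[0.0072,0.0256,0],[0,0,0.1555]],[0.2,[0.0072,0.0256,0],[0,0,0.1555]],[0.2,[0.0072,0.0256,0],[0,0,0.1555]],[0.2,[0.0072,0.0256,0],[0,0,0.1555]],[0.2,[0.0072,0.0256,0],[0,0,0.1555]],[0.2,[0.0072,0.0256,0],[0,0,0.1555]],[0.2,[0.0072,0.0256,0],[0,0,0.1555]],[0.2,[0.0072,0.0256,0],[0,0,0.1555]]]}}

```text
clock: 2.02
tcp_pos: [0.3057, -0.2413, 0.2464]
tcp_rot: [1.602, 2.702, -0.0]
force: [0.9, 0.1, 0.0]
gripper_width: 0.601
```

Emit:
{"name": "drive_tool", "arguments": {"series": [[0.2,[0.0072,0.0256,0],[0,0,0.1555]],[0.2,[0.0072,0.0256,0],[0,0,0.1555]],[0.2,[0.0072,0.0256,0],[0,0,0.1555]],[0.2,[0.0072,0.0256,0],[0,0,0.1555]],[0.2,[0.0072,0.0256,0],[0,0,0.1555]],[0.2,[0.0072,0.0256,0],[0,0,0.1555]],[0.2,[0.0072,0.0256,0],[0,0,0.1555]],[0.2,[0.0072,0.0256,0],[0,0,0.1555]],[0.2,[0.0072,0.0256,0],[0,0,0.1555]],[0.2,[0.0072,0.0256,0],[0,0,0.1555]],[0.2,[0.0072,0.0256,0],[0,0,0.1555]],[0.2,[0.0072,0.0256,0],[0,0,0.1555]],[0.2,[0.0072,0.0256,0],[0,0,0.1555]],[0.2,[0.0072,0.0256,0],[0,0,0.1555]],[0.2,[0.0072,0.0256,0],[0,0,0.1555]],[0.2,[0.0072,0.0256,0],[0,0,0.1555]],[0.2,[0.0072,0.0256,0],[0,0,0.1555]],[0.2,[0.0072,0.0256,0],[0,0,0.1555]],[0.2,[0.0072,0.0256,0],[0,0,0.1555]],[0.2,[0.0072,0.0256,0],[0,0,0.1555]]]}}

```text
clock: 3.68
tcp_pos: [0.3777, 0.0148, 0.2464]
tcp_rot: [-0.865, 3.02, -0.0]
force: [1.0, -0.8, -0.6]
gripper_width: 0.596
```

Emit:
{"name": "drive_tool", "arguments": {"series": [[0.2,[0.0072,0.0256,0],[0,0,0.1555]],[0.2,[0.0072,0.0256,0],[0,0,0.1555]],[0.2,[0.0072,0.0256,0],[0,0,0.1555]],[0.2,[0.0072,0.0256,0],[0,0,0.1555]],[0.2,[0.0072,0.0256,0],[0,0,0.1555]],[0.2,[0.0072,0.0256,0],[0,0,0.1555]],[0.2,[0.0072,0.0256,0],[0,0,0.1555]],[0.2,[0.0072,0.0256,0],[0,0,0.1555]],[0.2,[0.0072,0.0256,0],[0,0,0.1555]],[0.2,[0.0072,0.0256,0],[0,0,0.1555]],[0.2,[0.0072,0.0256,0],[0,0,0.1555]],[0.2,[0.0072,0.0256,0],[0,0,0.1555]],[0.2,[0.0072,0.0256,0],[0,0,0.1555]],[0.2,[0.0072,0.0256,0],[0,0,0.1555]],[0.2,[0.0072,0.0256,0],[0,0,0.1555]],[0.2,[0.0072,0.0256,0],[0,0,0.1555]],[0.2,[0.0072,0.0256,0],[0,0,0.1555]],[0.2,[0.0072,0.0256,0],[0,0,0.1555]],[0.2,[0.0072,0.0256,0],[0,0,0.1555]],[0.2,[0.0072,0.0256,0],[0,0,0.1555]],[0.2,[0,0,0],[0,0,0]]]}}

```text
validation failed for argument at $.se...
```

Emit:
{"name": "drive_tool", "arguments": {"series": [[0.2,[0.0072,0.0256,0],[0,0,0.1555]],[0.2,[0.0072,0.0256,0],[0,0,0.1555]],[0.2,[0.0072,0.0256,0],[0,0,0.1555]],[0.2,[0.0072,0.0256,0],[0,0,0.1555]],[0.2,[0.0072,0.0256,0],[0,0,0.1555]],[0.2,[0.0072,0.0256,0],[0,0,0.1555]],[0.2,[0.0072,0.0256,0],[0,0,0.1555]],[0.2,[0.0072,0.0256,0],[0,0,0.1555]],[0.2,[0.0072,0.0256,0],[0,0,0.1555]],[0.2,[0.0072,0.0256,0],[0,0,0.1555]],[0.2,[0.0072,0.0256,0],[0,0,0.1555]],[0.2,[0.0072,0.0256,0],[0,0,0.1555]],[0.2,[0.0072,0.0256,0],[0,0,0.1555]],[0.2,[0.0072,0.0256,0],[0,0,0.1555]],[0.2,[0.0072,0.0256,0],[0,0,0.1555]],[0.2,[0.0072,0.0256,0],[0,0,0.1555]],[0.2,[0.0072,0.0256,0],[0,0,0.1555]],[0.2,[0.0072,0.0256,0],[0,0,0.1555]],[0.2,[0.0072,0.0256,0],[0,0,0.1555]],[0.2,[0.0072,0.0256,0],[0,0,0.1555]]]}}

```text
clock: 5.35
tcp_pos: [0.4498, 0.2708, 0.2462]
tcp_rot: [2.79, -1.444, -0.0]
force: [0.2, -0.3, 0.1]
gripper_width: 0.603
```

Emit:
{"name": "drive_tool", "arguments": {"series": [[0.2,[0,0,0],[0,0,0]],[0.2,[0,0,0],[0,0,0]]]}}

```text
clock: 5.52
tcp_pos: [0.4495, 0.2702, 0.246]
tcp_rot: [2.786, -1.451, -0.001]
force: [-0.1, -1.0, 0.0]
gripper_width: 0.598
```

Run:
```python
from h import *
np.set_printoptions(precision=4,suppress=True)
im=cam("wrist","pics/wrist1.png"); o=manip.observe(); print(o["tcp_pos"],o["joint_positions"], o["clock"],im["position"])
Rm=R.from_rotvec(o["tcp_rot"]).as_matrix();print(Rm, np.degrees(np.arctan2(Rm[1,0],Rm[0,0])))
px=im["pixels"];hsv=cv2.cvtColor(px,cv2.COLOR_BGR2HSV)
c=biggest(cv2.inRange(hsv,(8,60,60),(25,255,255)));r=cv2.minAreaRect(c);print(r,plane(im,cv2.boxPoints(r),.039),plane(im,[r[0]],.039))
```

```text
[0.4495 0.2698 0.2461] [ 0.5407  0.0316  0.147   1.6867 -0.0002 -1.6395] 5.5667 [0.4982 0.2    0.3887]
[[ 0.5724 -0.82   -0.0004]
 [-0.82   -0.5724 -0.0005]
 [ 0.0001  0.0006 -1.    ]] -55.08222410055199
((312.0, 201.0), (90.0, 26.0), 90.0) [[0.4877 0.2393 0.039 ]
 [0.4678 0.2254 0.039 ]
 [0.4158 0.2983 0.039 ]
 [0.4374 0.3133 0.039 ]] [[0.4532 0.2676 0.039 ]]
```

View pics/wrist1.png

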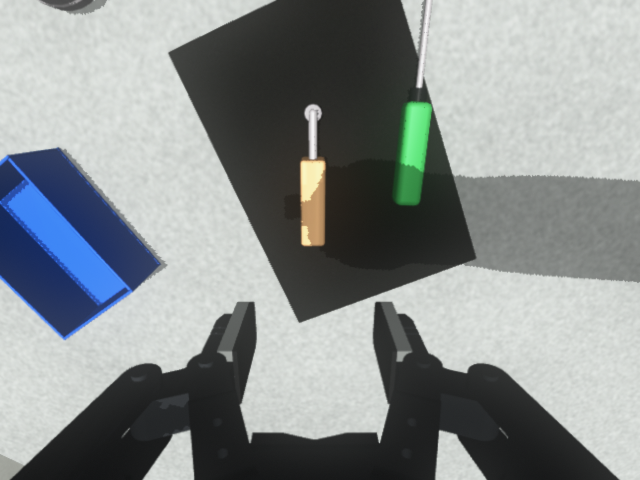

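Emit:
{"name": "drive_tool", "arguments": {"series": [[0.2,[0.003,-0.001,-0.028],[0,0,0]],[0.2,[0,0,-0.028],[0,0,0]],[0.2,[0,0,-0.028],[0,0,0]],[0.2,[0,0,-0.028],[0,0,0]],[0.2,[0,0,-0.028],[0,0,0]],[0.2,[0,0,-0.028],[0,0,0]],[0.2,[0,0,-0.028],[0,0,0]],[0.2,[0,0,-0.028],[0,0,0]],[0.2,[0,0,-0.028],[0,0,0]],[0.2,[0,0,-0.028],[0,0,0]],[0.2,[0,0,-0.028],[0,0,0]],[0.2,[0,0,-0.028],[0,0,0]],[0.2,[0,0,-0.028],[0,0,0]],[0.2,[0,0,-0.028],[0,0,0]],[0.2,[0,0,-0.028],[0,0,0]],[0.2,[0,0,-0.028],[0,0,0]],[0.2,[0,0,-0.01],[0,0,0]],[0.2,[0,0,-0.01],[0,0,0]],[0.2,[0,0,-0.006],[0,0,0]],[0.2,[0,0,0],[0,0,0]]]}}

```text
clock: 7.23
tcp_pos: [0.4512, 0.2694, 0.0093]
tcp_rot: [-2.787, 1.451, -0.0]
force: [0.1, 0.0, 0.2]
gripper_width: 0.6
```

Run:
```python
from h import *
im=cam("wrist","pics/wrist2.png"); o=manip.observe(); print(o["tcp_pos"],o["force"])
```

```text
[0.45139407 0.26959323 0.00978122] [ 0.75709222  0.04280979 -0.55974968]
```

View pics/wrist2.png

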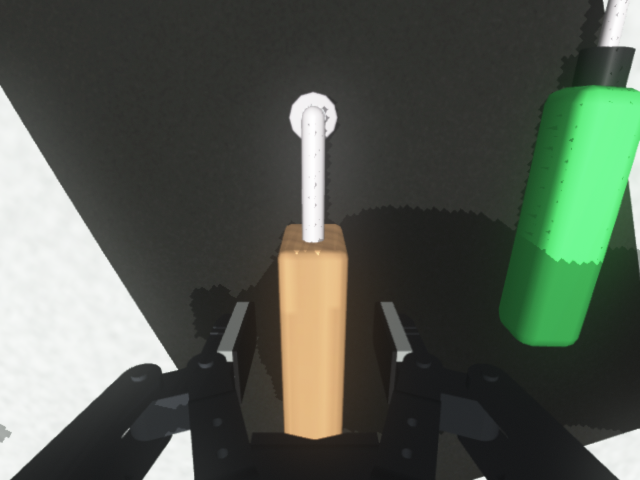

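The handle (x about 280–347 px) sits between the pads, with the sleeve at (313,117). I'll close the gripper now.

Emit:
{"name": "drive_tool", "arguments": {"series": [[-1,[0,0,0],[0,0,0]],[-1,[0,0,0],[0,0,0]],[-1,[0,0,0],[0,0,0]],[-1,[0,0,0],[0,0,0]],[-1,[0,0,0],[0,0,0]],[-1,[0,0,0],[0,0,0]],[-1,[0,0,0],[0,0,0]],[-1,[0,0,0],[0,0,0]]], "grip_force": 90}}

```text
clock: 7.95
tcp_pos: [0.4516, 0.2699, 0.0102]
tcp_rot: [-2.786, 1.449, -0.001]
force: [-1.4, -0.5, 6.6]
gripper_width: 0.265
```

Emit:
{"name": "drive_tool", "arguments": {"series": [[-1,[0,0,0],[0,0,0]],[-1,[0,0,0.01],[0,0,0]],[-1,[0,0,0.02],[0,0,0]],[-1,[0,0,0.03],[0,0,0]],[-1,[0,0,0.04],[0,0,0]],[-1,[0,0,0.04],[0,0,0]],[-1,[0,0,0.04],[0,0,0]],[-1,[0,0,0.02],[0,0,0]],[-1,[0,0,0],[0,0,0]],[-1,[0,0,0],[0,0,0]]]}}

```text
clock: 8.78
tcp_pos: [0.4513, 0.2697, 0.1093]
tcp_rot: [-2.787, 1.449, -0.0]
force: [-0.0, 0.5, -2.1]
gripper_width: 0.262
```

Run:
```python
from h import *
im=cam("wrist","pics/wrist3.png"); o=manip.observe(); print(o["tcp_pos"],o["tcp_rot"],o["force"],o["gripper_width"],o["clock"])
```

```text
[0.45089406 0.2694402  0.10837735] [ 2.78639061e+00 -1.44920869e+00 -7.84669386e-04] [-0.68341284 -0.71158579 -3.33687753] 0.261467057740819 8.8333
```

View pics/wrist3.png

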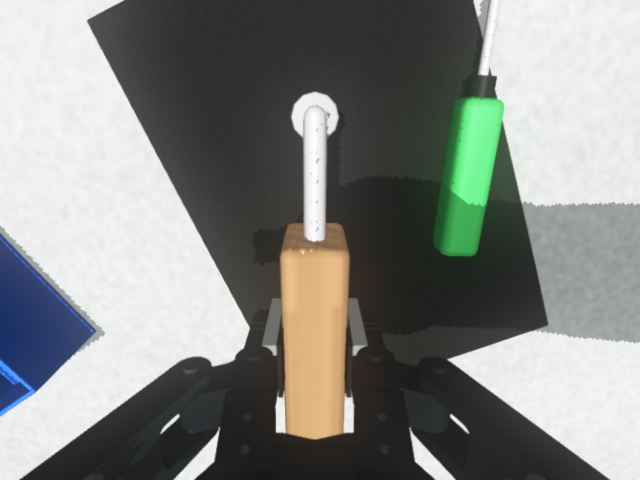

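Run:
```python
from h import *
np.set_printoptions(precision=4,suppress=True)
im=cam("wrist"); o=manip.observe(); t=np.array(o["tcp_pos"]);Rm=R.from_rotvec(o["tcp_rot"]).as_matrix()
g=im["pixels"].min(2); m=(g>150).astype(np.uint8); k=np.zeros_like(m);k[80:145,280:350]=1
c=biggest(m*k); c=c[c[:,0,1]<118]; e=cv2.fitEllipse(c); print(e, cv2.minEnclosingCircle(c))
for uv in [e[0],cv2.minEnclosingCircle(c)[0]]:
    P=plane(im,[uv],t[2]+.009)[0]; print(P, Rm.T@(P-t))
```

```text
((314.5, 116.5497055053711), (45.877567291259766, 48.59223937988281), 0.0) ((314.5, 115.41999816894531), 23.55315399169922)
[0.4987 0.2001 0.1169] [ 0.0843  0.0004 -0.009 ]
[0.499  0.1998 0.1169] [ 0.0846  0.0004 -0.009 ]
```

Emit:
{"name": "drive_tool", "arguments": {"series": [[-1,[0.002,-0.01,0.005],[0,0,-0.03]],[-1,[0.0055,-0.0285,0.005],[0,0,-0.03]],[-1,[0.0055,-0.0285,0.005],[0,0,-0.03]],[-1,[0.0055,-0.0285,0.005],[0,0,-0.03]],[-1,[0.0055,-0.0285,0.005],[0,0,-0.03]],[-1,[0.0055,-0.0285,0.005],[0,0,-0.03]],[-1,[0.0055,-0.0285,0.005],[0,0,-0.03]],[-1,[0.0055,-0.0285,0],[0,0,-0.03]],[-1,[0.0055,-0.0285,0],[0,0,-0.03]],[-1,[0.0055,-0.0285,0],[0,0,-0.03]],[-1,[0.0055,-0.0285,0],[0,0,-0.03]],[-1,[0.0055,-0.0285,0],[0,0,-0.03]],[-1,[0.0055,-0.0285,0],[0,0,-0.03]],[-1,[0.0055,-0.0285,0],[0,0,-0.03]],[-1,[0.0055,-0.0285,0],[0,0,-0.03]],[-1,[0.0055,-0.0285,0],[0,0,-0.03]],[-1,[0.0055,-0.0285,0],[0,0,-0.03]],[-1,[0.0055,-0.0285,0],[0,0,-0.03]],[-1,[0.0055,-0.0285,0],[0,0,-0.03]],[-1,[0.0055,-0.0285,0],[0,0,-0.03]]]}}

```text
clock: 10.55
tcp_pos: [0.504, -0.0072, 0.126]
tcp_rot: [2.524, -1.87, -0.002]
force: [0.2, -1.0, -1.6]
gripper_width: 0.267
```

Emit:
{"name": "drive_tool", "arguments": {"series": [[-1,[0.0055,-0.0285,0],[0,0,-0.03]],[-1,[0.0055,-0.0285,0],[0,0,-0.03]],[-1,[0.0055,-0.0285,0],[0,0,-0.03]],[-1,[0.0055,-0.0285,0],[0,0,-0.03]],[-1,[0.0055,-0.0285,0],[0,0,-0.03]],[-1,[0.0055,-0.0285,0],[0,0,-0.03]],[-1,[0.0055,-0.0285,0],[0,0,-0.03]],[-1,[0.0055,-0.0285,0],[0,0,-0.03]],[-1,[0.004,-0.02,0],[0,0,-0.03]],[-1,[0.004,-0.01,0],[0,0,-0.03]],[-1,[0,0,0],[0,0,0]],[-1,[0,0,0],[0,0,0]]]}}

```text
clock: 11.55
tcp_pos: [0.5303, -0.1351, 0.1265]
tcp_rot: [2.371, -2.061, -0.001]
force: [-0.8, -0.1, -1.7]
gripper_width: 0.264
```

Run:
```python
from h import *
im=cam("wrist","pics/wrist4.png"); o=manip.observe(); print(o["tcp_pos"],o["tcp_rot"],o["force"],o["gripper_width"],o["clock"])
```

```text
[ 0.53029318 -0.13478689  0.12664629] [ 2.37199473e+00 -2.05984007e+00 -8.01791579e-04] [ 0.5234013   0.27246695 -1.50882689] 0.2687757075756504 11.6
```

View pics/wrist4.png

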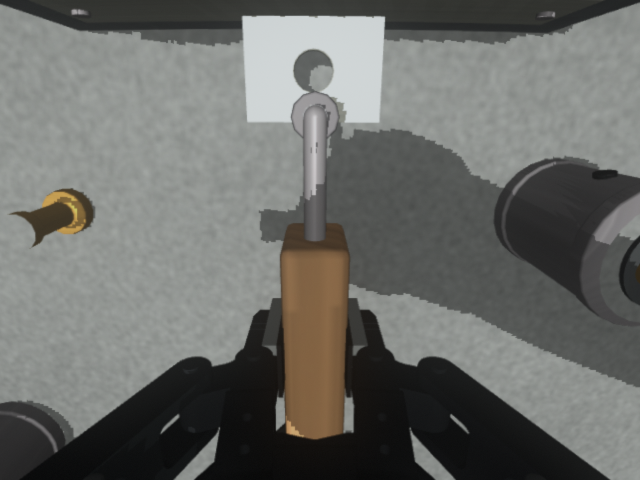

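```bash
cat >> h.py <<'E'
def rel(save=None,y0=20,y1=92,x0=285,x1=345,thr=170):
    im=cam("wrist",save); o=manip.observe(); t=np.array(o["tcp_pos"]);Rm=R.from_rotvec(o["tcp_rot"]).as_matrix()
    px=im["pixels"]; g=px.min(2)
    m=(g[y0:y1,x0:x1]<thr).astype(np.uint8); c=biggest(m); h=cv2.convexHull(c)
    e=cv2.fitEllipse(h); uv=np.array(e[0])+[x0,y0]
    H=plane(im,[uv],.065)[0]; print("ellipse",uv,e[1],"hole",H,"expected tip",t+Rm@[.0845,.0004,-.007*-1+0.0])
    print("yaw",np.degrees(np.arctan2(Rm[1,0],Rm[0,0])),"tcp",t,"F",o["force"],"hole in tool",Rm.T@(H-t),"need world",H-(t+Rm@[.0845,.0004,.007]),"t",o["clock"])
    return im
E
python3 - <<'E'
from h import *
np.set_printoptions(precision=4,suppress=True)
im=rel(thr=170)
g=im["pixels"].min(2); print(g[60:85:4,300:330:3])
# lip front edge yaw
for x in (255,275,355,372):
    col=g[100:140,x]; print(x,100+np.argmax(col<170),plane(im,[(x,100+np.argmax(col<170))],.065)[0])
E
```

```text
ellipse [313.0586  69.544 ] (40.098880767822266, 43.63847732543945) hole [ 0.5456 -0.2403  0.065 ] expected tip [ 0.5418 -0.2183  0.1197]
yaw -81.92001963205709 tcp [ 0.5303 -0.1346  0.1267] F [-0.2102 -1.0664 -0.9546] hole in tool [ 0.1068 -0.0002  0.0617] need world [ 0.0038 -0.022  -0.0547] t 11.65
[[ 94  96  95  94  93  92  93  96  96  95]
 [ 96  94  94  95  93  91 124 123 106 101]
 [ 98  97  96  97  97 145 151 155 159 156]
 [ 96  97  99 100 155 153 155 156 152 150]
 [ 96  96  96 101 150 149 154 156 152 147]
 [ 98  98  96 114 150 150 152 155 152 149]
 [101  97  97 114 151 149 148 151 155 148]]
255 122 [ 0.5726 -0.2107  0.065 ]
275 122 [ 0.562  -0.2121  0.065 ]
355 122 [ 0.52   -0.2181  0.065 ]
372 122 [ 0.511  -0.2194  0.065 ]
```

Emit:
{"name": "drive_tool", "arguments": {"series": [[-1,[0.001,-0.006,-0.01],[0,0,0]],[-1,[0.0013,-0.01,-0.01],[0,0,0]],[-1,[0.0013,-0.01,-0.01],[0,0,0]],[-1,[0.002,-0.01,-0.01],[0,0,0]],[-1,[0.002,-0.006,-0.01],[0,0,0]],[-1,[0,-0.002,-0.01],[0,0,0]],[-1,[0,0,-0.01],[0,0,0]],[-1,[0,0,-0.005],[0,0,0]],[-1,[0,0,0],[0,0,0]]]}}

```text
clock: 12.4
tcp_pos: [0.5338, -0.1569, 0.0884]
tcp_rot: [2.371, -2.06, -0.002]
force: [0.6, -0.6, -1.9]
gripper_width: 0.266
```

Run:
```python
from h import *
np.set_printoptions(precision=4,suppress=True)
im=rel("pics/wrist5.png")
cv2.imwrite("pics/wrist5z.png",cv2.resize(im["pixels"][20:220,210:420],None,fx=2.8,fy=2.8,interpolation=cv2.INTER_CUBIC))
g=im["pixels"].min(2)
for x in (252,270,360,380):
    col=g[100:200,x]; y=100+np.argmax(col<170); print(x,y,plane(im,[(x,y)],.065)[0])
for y in (70,100,130):
    r=np.where(g[y,220:420]>185)[0]+220; P=plane(im,[(r[0],y),(r[-1]+1,y)],.065); print(y,r[0],r[-1],P[:,:2],P.mean(0))
```

```text
ellipse [314.5026  43.    ] (22.020456314086914, 141.00173950195312) hole [ 0.5492 -0.2686  0.065 ] expected tip [ 0.5454 -0.2407  0.0819]
yaw -81.95214337347981 tcp [ 0.534 -0.157  0.089] F [ 0.2983 -0.0091 -2.1054] hole in tool [0.1126 0.0005 0.0239] need world [ 0.0038 -0.0279 -0.0169] t 12.45
252 175 [ 0.5696 -0.2115  0.065 ]
270 176 [ 0.5615 -0.2122  0.065 ]
360 141 [ 0.524 -0.233  0.065]
380 144 [ 0.5151 -0.233   0.065 ]
70 231 398 [[ 0.5821 -0.2538]
 [ 0.5131 -0.2636]] [ 0.5476 -0.2587  0.065 ]
100 232 396 [[ 0.5809 -0.2421]
 [ 0.5115 -0.2519]] [ 0.5462 -0.247   0.065 ]
130 234 393 [[ 0.5791 -0.23  ]
 [ 0.5102 -0.2397]] [ 0.5447 -0.2348  0.065 ]
```

View pics/wrist5z.png

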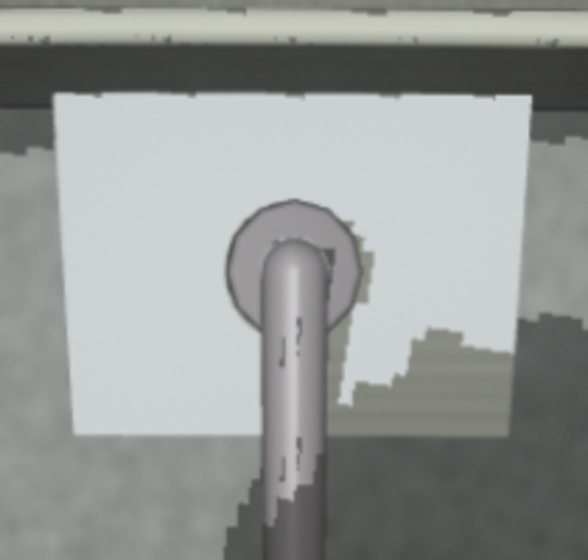

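The sleeve at zoomed (294,265) is centred over the lip. The lip's centre line and front edge put the hole at (0.5452,-0.2400), and the tip is expected at (0.5454,-0.2407). I'll lower it with force checks.

Emit:
{"name": "drive_tool", "arguments": {"series": [[-1,[-0.0004,0.0012,-0.008],[0,0,0]],[-1,[0,0,-0.008],[0,0,0]],[-1,[0,0,-0.008],[0,0,0]],[-1,[0,0,-0.006],[0,0,0]],[-1,[0,0,-0.003],[0,0,0]],[-1,[0,0,-0.003],[0,0,0]],[-1,[0,0,0],[0,0,0]]]}}

```text
clock: 13.03
tcp_pos: [0.5339, -0.1565, 0.071]
tcp_rot: [2.372, -2.06, -0.001]
force: [-0.3, 0.3, -2.1]
gripper_width: 0.264
```

Emit:
{"name": "drive_tool", "arguments": {"series": [[-1,[0,0,-0.003],[0,0,0]],[-1,[0,0,-0.003],[0,0,0]],[-1,[0,0,0],[0,0,0]]]}}

```text
clock: 13.28
tcp_pos: [0.534, -0.1565, 0.068]
tcp_rot: [2.372, -2.06, -0.0]
force: [-0.3, 0.0, -2.1]
gripper_width: 0.265
```

Emit:
{"name": "drive_tool", "arguments": {"series": [[-1,[0,0,-0.003],[0,0,0]],[-1,[0,0,-0.002],[0,0,0]],[-1,[0,0,0],[0,0,0]]]}}

```text
clock: 13.53
tcp_pos: [0.5339, -0.1565, 0.0655]
tcp_rot: [2.372, -2.06, -0.0]
force: [0.9, 0.5, -1.7]
gripper_width: 0.264
```

Emit:
{"name": "drive_tool", "arguments": {"series": [[-1,[0,0,-0.004],[0,0,0]],[-1,[0,0,-0.004],[0,0,0]],[-1,[0,0,-0.004],[0,0,0]],[-1,[0,0,-0.002],[0,0,0]],[-1,[0,0,0],[0,0,0]],[-1,[0,0,0],[0,0,0]]]}}

```text
clock: 14.03
tcp_pos: [0.534, -0.1565, 0.0587]
tcp_rot: [2.372, -2.06, -0.0]
force: [0.3, -0.3, -1.5]
gripper_width: 0.269
```

Run:
```python
from h import *
im=cam("wrist"); o=manip.observe(); print(o["tcp_pos"],o["force"],o["clock"])
s=cam("scene");
a=cv2.resize(im["pixels"][20:220,210:420],(500,476),interpolation=cv2.INTER_CUBIC);b=cv2.resize(s["pixels"][290:390,360:460],(300,300))
c=np.zeros((476,800,3),np.uint8);c[:,:500]=a;c[:300,500:]=b;cv2.imwrite("pics/in1.png",c)
```

```text
[ 0.5340292  -0.15654997  0.05881266] [ 0.61033006 -0.15464727 -0.77358362] 14.0833
```

View pics/in1.png

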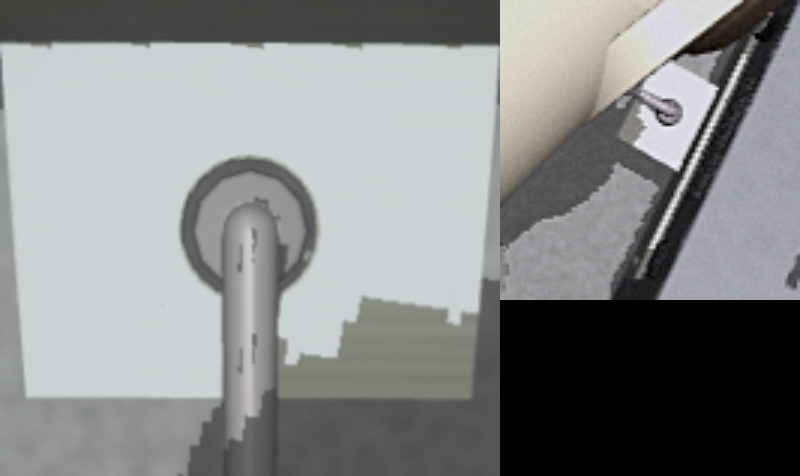

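The sleeve is down in the hole with an even gap all round. I'll start pulling slowly.

Emit:
{"name": "drive_tool", "arguments": {"series": [[-1,[-0.0003,0.002,0],[0,0,0]],[-1,[-0.0003,0.002,0],[0,0,0]],[-1,[-0.0006,0.004,0],[0,0,0]],[-1,[-0.0006,0.004,0],[0,0,0]],[-1,[-0.0008,0.006,0],[0,0,0]],[-1,[-0.0008,0.006,0],[0,0,0]]]}}

```text
clock: 14.63
tcp_pos: [0.5325, -0.1452, 0.0588]
tcp_rot: [2.37, -2.06, 0.002]
force: [0.8, -4.9, -3.5]
gripper_width: 0.268
```

Emit:
{"name": "drive_tool", "arguments": {"series": [[-1,[-0.0011,0.008,0],[0,0,0]],[-1,[-0.0011,0.008,0],[0,0,0]],[-1,[-0.0011,0.008,0],[0,0,0]],[-1,[-0.0011,0.008,0],[0,0,0]],[-1,[-0.0011,0.008,0],[0,0,0]],[-1,[-0.0011,0.008,0],[0,0,0]],[-1,[-0.0011,0.008,0],[0,0,0]],[-1,[-0.0011,0.008,0],[0,0,0]]]}}

```text
clock: 15.3
tcp_pos: [0.5281, -0.1131, 0.0589]
tcp_rot: [2.371, -2.06, 0.002]
force: [1.3, -5.9, -3.0]
gripper_width: 0.26
```

Emit:
{"name": "drive_tool", "arguments": {"series": [[-1,[-0.0011,0.008,0],[0,0,0]],[-1,[-0.0011,0.008,0],[0,0,0]],[-1,[-0.0011,0.008,0],[0,0,0]],[-1,[-0.0011,0.008,0],[0,0,0]],[-1,[-0.0011,0.008,0],[0,0,0]],[-1,[-0.0011,0.008,0],[0,0,0]],[-1,[-0.0011,0.008,0],[0,0,0]],[-1,[-0.0008,0.006,0],[0,0,0]],[-1,[-0.0006,0.004,0],[0,0,0]]]}}

```text
clock: 16.05
tcp_pos: [0.5235, -0.0798, 0.0589]
tcp_rot: [2.371, -2.06, 0.002]
force: [2.6, -5.4, -3.0]
gripper_width: 0.259
```

Run:
```python
from h import *
im=cam("wrist"); o=manip.observe(); print(o["tcp_pos"],o["tcp_rot"],o["force"],o["clock"])
cv2.imwrite("pics/pull1.png",im["pixels"])
```

```text
[ 0.52343815 -0.07957312  0.05884905] [ 2.37127102e+00 -2.06005851e+00  1.35822456e-03] [ 0.12220094 -3.68477687 -3.3785287 ] 16.1
```

View pics/pull1.png

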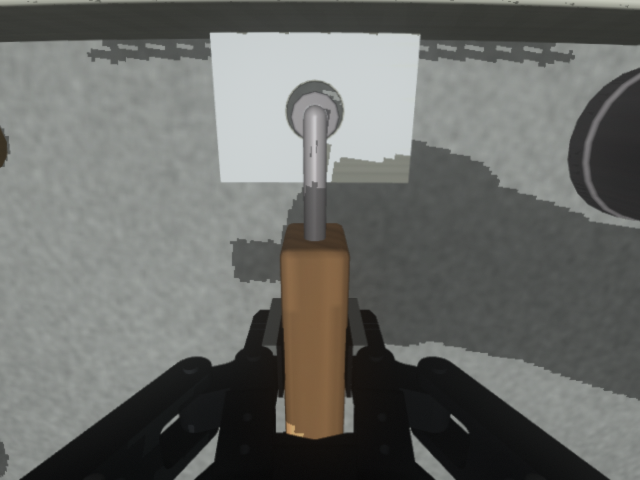

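Run:
```python
from h import *
np.set_printoptions(precision=4,suppress=True)
def ref(px,x,y,w=6):
    g=px[y-w:y+w+1,x-w:x+w+1].astype(float).min(2); g=g-np.median(g); g[g<12]=0
    yy,xx=np.mgrid[-w:w+1,-w:w+1]; return (x+(g*xx).sum()/g.sum(), y+(g*yy).sum()/g.sum(), (g>0).sum())
for n,pts in [("scene",[(477,271),(419,395),(588,328),(535,461)]),("top",[(484,160),(516,311),(604,143),(638,293)])]:
    im=cam(n); px=cv2.imread(f"pics/{n}0.png"); im["position"]=im["position"]
    P=[]
    for p in pts:
        try: r=ref(px,*p) 
        except Exception as e: print(p,e); r=(*p,0)
        P.append(plane(im,[r[:2]],.19)[0]); print(n,p,r,P[-1])
    P=np.array(P); print("sides",np.linalg.norm(P[0]-P[1]),np.linalg.norm(P[0]-P[2]),np.linalg.norm(P[1]-P[3]),"c",P.mean(0))
    c=P.mean(0); ux=np.array([.139,-.990]); print("hole x at start", (np.array([.5452,-.2402])-c[:2])@ux)
```

```text
scene (477, 271) (np.float64(476.68577494692147), np.float64(271.35668789808915), np.int64(16)) [ 0.6896 -0.266   0.19  ]
scene (419, 395) (np.float64(418.7743243243243), np.float64(394.60675675675674), np.int64(24)) [ 0.4208 -0.3032  0.19  ]
scene (588, 328) (np.float64(584.7237354085603), np.float64(327.3463035019455), np.int64(13)) [ 0.7212 -0.495   0.19  ]
scene (535, 461) (np.float64(533.8810198300283), np.float64(460.65155807365437), np.int64(18)) [ 0.4516 -0.5319  0.19  ]
sides 0.27136086462359404 0.2311231449342764 0.2307467242430627 c [ 0.5708 -0.399   0.19  ]
hole x at start -0.16077293703787626
top (484, 160) (np.float64(483.68951612903226), np.float64(159.73387096774192), np.int64(14)) [ 0.6862 -0.2679  0.19  ]
top (516, 311) (np.float64(515.5833333333334), np.float64(310.78921568627453), np.int64(13)) [ 0.418 -0.304  0.19 ]
top (604, 143) (np.float64(603.9791666666666), np.float64(141.70833333333334), np.int64(7)) [ 0.718  -0.4963  0.19  ]
(638, 293) operands could not be broadcast together with shapes (13,8) (13,13) 
top (638, 293) (638, 293, 0) [ 0.4416 -0.5279  0.19  ]
sides 0.27064306278595185 0.23061336480632746 0.2251443272923681 c [ 0.566 -0.399  0.19 ]
hole x at start -0.16012468354611678
```

The tray started about 1–2 mm out, so it is now about 78 mm out and the stop is at least 20 mm away. I'll do 16 mm at moderate speed, then fine steps.

Emit:
{"name": "drive_tool", "arguments": {"series": [[-1,[-0.0006,0.004,0],[0,0,0]],[-1,[-0.0006,0.004,0],[0,0,0]],[-1,[-0.0006,0.004,0],[0,0,0]],[-1,[-0.0006,0.004,0],[0,0,0]],[-1,[-0.0006,0.004,0],[0,0,0]],[-1,[-0.0006,0.004,0],[0,0,0]],[-1,[-0.0006,0.004,0],[0,0,0]],[-1,[-0.0003,0.002,0],[0,0,0]],[-1,[-0.0003,0.002,0],[0,0,0]]]}}

```text
clock: 16.95
tcp_pos: [0.5212, -0.0638, 0.0589]
tcp_rot: [2.371, -2.06, 0.001]
force: [2.2, -5.8, -2.4]
gripper_width: 0.268
```

Emit:
{"name": "drive_tool", "arguments": {"series": [[-1,[-0.0001,0.0008,0],[0,0,0]],[-1,[-0.0001,0.0008,0],[0,0,0]],[-1,[-0.0001,0.0008,0],[0,0,0]]]}}

```text
clock: 17.2
tcp_pos: [0.5211, -0.0627, 0.0589]
tcp_rot: [2.371, -2.06, 0.001]
force: [2.4, -4.5, -2.7]
gripper_width: 0.262
```

Emit:
{"name": "drive_tool", "arguments": {"series": [[-1,[-0.0001,0.0008,0],[0,0,0]],[-1,[-0.0001,0.0008,0],[0,0,0]],[-1,[-0.0001,0.0008,0],[0,0,0]]]}}

```text
clock: 17.45
tcp_pos: [0.5209, -0.0615, 0.0589]
tcp_rot: [2.371, -2.06, 0.001]
force: [1.5, -5.2, -2.9]
gripper_width: 0.266
```

Emit:
{"name": "drive_tool", "arguments": {"series": [[-1,[-0.0001,0.0008,0],[0,0,0]],[-1,[-0.0001,0.0008,0],[0,0,0]],[-1,[-0.0001,0.0008,0],[0,0,0]]]}}

```text
clock: 17.7
tcp_pos: [0.5207, -0.0603, 0.0589]
tcp_rot: [2.371, -2.06, 0.001]
force: [1.5, -5.2, -3.8]
gripper_width: 0.262
```

Emit:
{"name": "drive_tool", "arguments": {"series": [[-1,[-0.0001,0.0008,0],[0,0,0]],[-1,[-0.0001,0.0008,0],[0,0,0]]]}}

```text
clock: 17.87
tcp_pos: [0.5207, -0.0595, 0.0589]
tcp_rot: [2.371, -2.06, 0.001]
force: [1.8, -5.1, -3.2]
gripper_width: 0.266
```

Emit:
{"name": "drive_tool", "arguments": {"series": [[-1,[-0.0001,0.0008,0],[0,0,0]],[-1,[-0.0001,0.0008,0],[0,0,0]]]}}

```text
clock: 18.03
tcp_pos: [0.5205, -0.0587, 0.0589]
tcp_rot: [2.371, -2.06, 0.001]
force: [1.7, -5.0, -2.1]
gripper_width: 0.263
```

```bash
python3 -c "
from rig import manip
o=manip.observe();print(o['tcp_pos'],o['force'])"
```

```text
[ 0.52053913 -0.05871809  0.05887925] [ 1.67301906 -5.03423352 -2.08905912]
```

Emit:
{"name": "drive_tool", "arguments": {"series": [[-1,[-0.0001,0.0008,0],[0,0,0]],[-1,[-0.0001,0.0008,0],[0,0,0]]]}}

```text
clock: 18.2
tcp_pos: [0.5204, -0.0579, 0.0589]
tcp_rot: [2.371, -2.06, 0.001]
force: [1.7, -4.4, -2.5]
gripper_width: 0.269
```

Emit:
{"name": "drive_tool", "arguments": {"series": [[-1,[-0.0001,0.0008,0],[0,0,0]],[-1,[-0.0001,0.0008,0],[0,0,0]]]}}

```text
clock: 18.37
tcp_pos: [0.5203, -0.0571, 0.0589]
tcp_rot: [2.371, -2.06, 0.001]
force: [1.9, -5.2, -2.8]
gripper_width: 0.262
```

Emit:
{"name": "drive_tool", "arguments": {"series": [[-1,[-0.0001,0.0008,0],[0,0,0]],[-1,[-0.0001,0.0008,0],[0,0,0]]]}}

```text
clock: 18.53
tcp_pos: [0.5202, -0.0563, 0.0588]
tcp_rot: [2.371, -2.06, 0.001]
force: [2.7, -4.7, -3.3]
gripper_width: 0.264
```

Emit:
{"name": "drive_tool", "arguments": {"series": [[-1,[-0.0001,0.0008,0],[0,0,0]],[-1,[-0.0001,0.0008,0],[0,0,0]]]}}

```text
clock: 18.7
tcp_pos: [0.5201, -0.0555, 0.0589]
tcp_rot: [2.371, -2.06, 0.001]
force: [2.2, -4.7, -3.5]
gripper_width: 0.263
```

Emit:
{"name": "drive_tool", "arguments": {"series": [[-1,[-0.0001,0.0008,0],[0,0,0]],[-1,[-0.0001,0.0008,0],[0,0,0]]]}}

```text
clock: 18.87
tcp_pos: [0.52, -0.0547, 0.0589]
tcp_rot: [2.371, -2.06, 0.001]
force: [2.2, -4.6, -2.8]
gripper_width: 0.262
```

Emit:
{"name": "drive_tool", "arguments": {"series": [[-1,[-0.0001,0.0008,0],[0,0,0]],[-1,[-0.0001,0.0008,0],[0,0,0]]]}}

```text
clock: 19.03
tcp_pos: [0.5199, -0.0539, 0.0589]
tcp_rot: [2.371, -2.06, 0.001]
force: [1.2, -4.3, -2.4]
gripper_width: 0.266
```

Emit:
{"name": "drive_tool", "arguments": {"series": [[-1,[-0.0001,0.0008,0],[0,0,0]],[-1,[-0.0001,0.0008,0],[0,0,0]]]}}

```text
clock: 19.2
tcp_pos: [0.5198, -0.0531, 0.0589]
tcp_rot: [2.371, -2.06, 0.001]
force: [2.2, -5.6, -2.7]
gripper_width: 0.268
```

Emit:
{"name": "drive_tool", "arguments": {"series": [[-1,[-0.0001,0.0008,0],[0,0,0]],[-1,[-0.0001,0.0008,0],[0,0,0]]]}}

```text
clock: 19.37
tcp_pos: [0.5198, -0.0528, 0.0588]
tcp_rot: [2.37, -2.06, 0.003]
force: [2.4, -9.9, -4.0]
gripper_width: 0.265
```

The force has risen to 10 N and motion has lagged, so this is the stop. I'll press a little more.

Emit:
{"name": "drive_tool", "arguments": {"series": [[-1,[-0.0001,0.0005,0],[0,0,0]],[-1,[0,0,0],[0,0,0]]]}}

```text
clock: 19.53
tcp_pos: [0.5198, -0.0528, 0.0588]
tcp_rot: [2.37, -2.06, 0.003]
force: [2.5, -9.1, -4.0]
gripper_width: 0.264
```

Emit:
{"name": "drive_tool", "arguments": {"series": [[-1,[-0.0001,0.001,0],[0,0,0]],[-1,[0,0,0],[0,0,0]]]}}

```text
clock: 19.7
tcp_pos: [0.5198, -0.0526, 0.0588]
tcp_rot: [2.369, -2.06, 0.004]
force: [4.1, -11.6, -4.6]
gripper_width: 0.266
```

Emit:
{"name": "drive_tool", "arguments": {"series": [[-1,[-0.0002,0.0014,0],[0,0,0]],[-1,[0,0,0],[0,0,0]],[-1,[0,0,0],[0,0,0]],[-1,[0,0,0],[0,0,0]]]}}

```text
clock: 20.03
tcp_pos: [0.5198, -0.0525, 0.0587]
tcp_rot: [2.368, -2.06, 0.005]
force: [3.0, -14.2, -5.2]
gripper_width: 0.264
```

Run:
```python
from h import *
im=cam("wrist"); o=manip.observe(); print(o["tcp_pos"],o["tcp_rot"],o["force"],o["clock"])
cv2.imwrite("pics/stop.png",im["pixels"])
```

```text
[ 0.51976642 -0.05246062  0.05874916] [ 2.36849346 -2.06027121  0.00497168] [  4.13611643 -15.16687013  -4.18467439] 20.0833
```

View pics/stop.png

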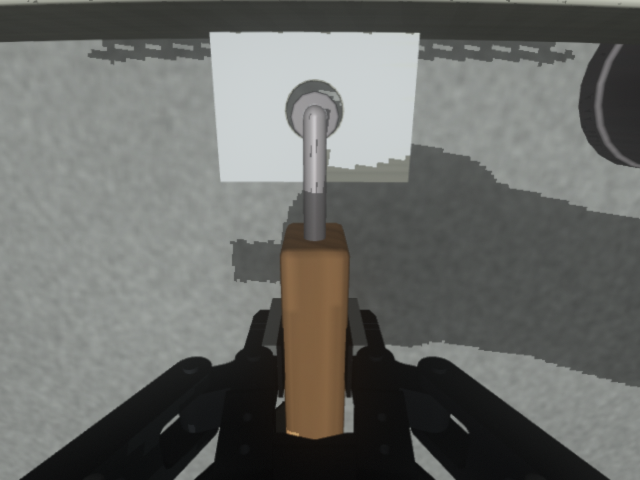

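Emit:
{"name": "drive_tool", "arguments": {"series": [[-1,[0.0003,-0.002,0],[0,0,0]],[-1,[0.0003,-0.002,0],[0,0,0]],[-1,[0.0003,-0.002,0],[0,0,0]],[-1,[0.0003,-0.002,0],[0,0,0]],[-1,[0,0,0],[0,0,0]]]}}

```text
clock: 20.5
tcp_pos: [0.5198, -0.0543, 0.0587]
tcp_rot: [-2.372, 2.06, 0.001]
force: [0.2, 0.2, -2.3]
gripper_width: 0.266
```

Run:
```python
from h import *
im=cam("wrist"); o=manip.observe(); print(o["tcp_pos"],o["tcp_rot"],o["force"],o["clock"])
cv2.imwrite("pics/rel.png",cv2.resize(im["pixels"][20:220,210:420],None,fx=2.5,fy=2.5))
```

```text
[ 0.51978472 -0.05426186  0.05872272] [-2.37174895e+00  2.05992689e+00  8.91983070e-04] [-0.56573345 -0.59253864 -1.75160502] 20.55
```

View pics/rel.png

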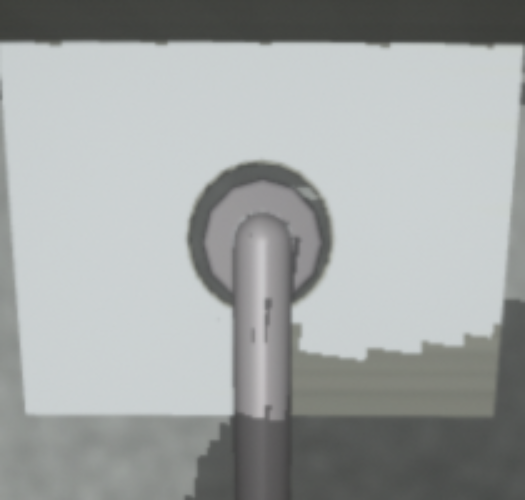

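Emit:
{"name": "drive_tool", "arguments": {"series": [[-1,[0,0,0.004],[0,0,0]],[-1,[0,0,0.006],[0,0,0]],[-1,[0,0,0.006],[0,0,0]],[-1,[0,0,0.006],[0,0,0]],[-1,[0,0,0.006],[0,0,0]],[-1,[0,0,0.012],[0,0,0]],[-1,[0,0,0.02],[0,0,0]],[-1,[0,0,0.02],[0,0,0]],[-1,[0,0,0.02],[0,0,0]],[-1,[0,0,0.01],[0,0,0]]]}}

```text
clock: 21.38
tcp_pos: [0.5206, -0.0546, 0.116]
tcp_rot: [-2.371, 2.059, -0.003]
force: [0.1, -0.7, -1.3]
gripper_width: 0.268
```

Run:
```python
from h import *
im=cam("wrist"); o=manip.observe(); print(o["tcp_pos"],o["tcp_rot"],o["force"],o["clock"])
cv2.imwrite("pics/up.png",im["pixels"])
```

```text
[ 0.52084671 -0.05458189  0.11642585] [-2.37040208  2.05906123 -0.00393057] [-0.09458287  0.24808353 -1.4907283 ] 21.4333
```

View pics/up.png

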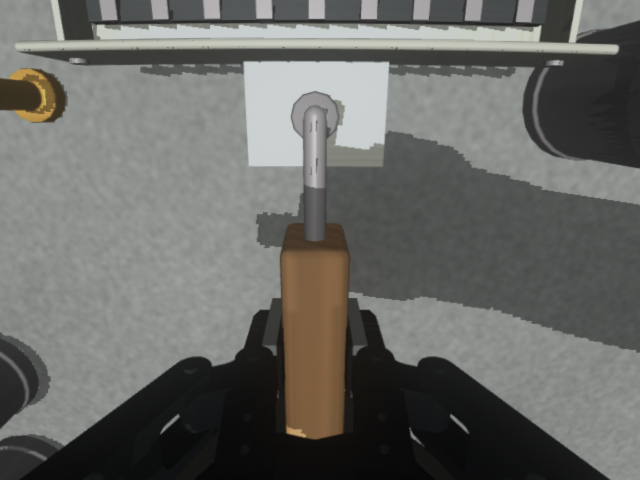

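Unhooked, with the tray still out. I'm returning to the mat.

Emit:
{"name": "drive_tool", "arguments": {"series": [[-1,[-0.0058,0.027,0],[0,0,0.0374]],[-1,[-0.0058,0.027,0],[0,0,0.0374]],[-1,[-0.0058,0.027,0],[0,0,0.0374]],[-1,[-0.0058,0.027,0],[0,0,0.0374]],[-1,[-0.0058,0.027,0],[0,0,0.0374]],[-1,[-0.0058,0.027,0],[0,0,0.0374]],[-1,[-0.0058,0.027,0],[0,0,0.0374]],[-1,[-0.0058,0.027,0],[0,0,0.0374]],[-1,[-0.0058,0.027,0],[0,0,0.0374]],[-1,[-0.0058,0.027,0],[0,0,0.0374]],[-1,[-0.0058,0.027,0],[0,0,0.0374]],[-1,[-0.0058,0.027,0],[0,0,0.0374]],[-1,[-0.0058,0.027,0],[0,0,0.0374]],[-1,[-0.0058,0.027,0],[0,0,0.0374]],[-1,[-0.0058,0.027,0],[0,0,0.0374]],[-1,[-0.0058,0.027,0],[0,0,0.0374]],[-1,[-0.0058,0.027,0],[0,0,0.0374]],[-1,[-0.0058,0.027,0],[0,0,0.0374]],[-1,[-0.0058,0.027,0],[0,0,0.0374]],[-1,[-0.0058,0.027,0],[0,0,0.0374]]]}}

```text
clock: 23.1
tcp_pos: [0.4617, 0.2162, 0.1138]
tcp_rot: [2.728, -1.558, -0.0]
force: [0.0, 0.7, -2.1]
gripper_width: 0.266
```

Emit:
{"name": "drive_tool", "arguments": {"series": [[-1,[-0.0058,0.027,0],[0,0,0.0374]],[-1,[-0.0058,0.027,0],[0,0,0.0374]],[-1,[-0.0058,0.027,0],[0,0,0.0374]],[-1,[-0.0058,0.027,0],[0,0,0.0374]],[-1,[0,0,0],[0,0,0]],[-1,[0,0,0],[0,0,0]]]}}

```text
clock: 23.6
tcp_pos: [0.4501, 0.2698, 0.1136]
tcp_rot: [2.786, -1.45, -0.0]
force: [-0.2, -0.2, -2.0]
gripper_width: 0.265
```

Run:
```python
from h import *
im=cam("wrist"); o=manip.observe(); print(o["tcp_pos"],o["tcp_rot"],o["force"],o["clock"])
Rm=R.from_rotvec(o["tcp_rot"]).as_matrix();print(Rm)
cv2.imwrite("pics/mat1.png",im["pixels"])
```

```text
[0.45026204 0.26931341 0.11368212] [ 2.78590377e+00 -1.45116439e+00 -1.59539564e-06] [-0.15525347  0.68552688 -2.7354416 ] 23.65
[[ 5.73153224e-01 -8.19448197e-01 -1.82265027e-04]
 [-8.19448198e-01 -5.73153147e-01 -3.47708391e-04]
 [ 1.80463240e-04  3.48646933e-04 -9.99999923e-01]]
```

View pics/mat1.png

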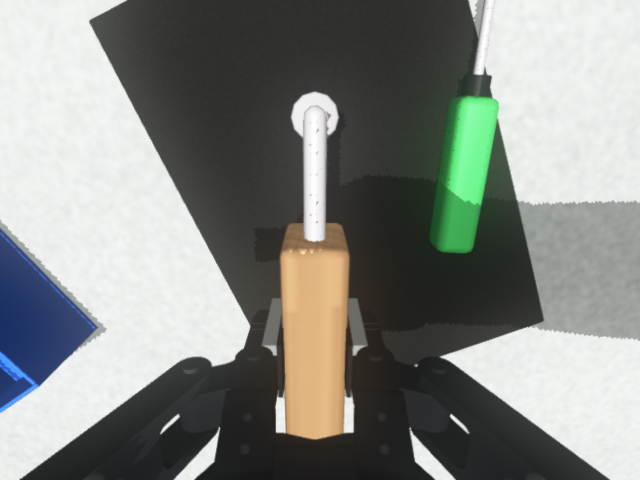

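Emit:
{"name": "drive_tool", "arguments": {"series": [[-1,[0.002,0,-0.01],[0,0,0]],[-1,[0,0,-0.02],[0,0,0]],[-1,[0,0,-0.02],[0,0,0]],[-1,[0,0,-0.02],[0,0,0]],[-1,[0,0,-0.02],[0,0,0]],[-1,[0,0,-0.02],[0,0,0]],[-1,[0,0,-0.02],[0,0,0]],[-1,[0,0,-0.02],[0,0,0]],[-1,[0,0,-0.02],[0,0,0]],[-1,[0,0,-0.012],[0,0,0]],[-1,[0,0,-0.008],[0,0,0]],[-1,[0,0,-0.006],[0,0,0]],[-1,[0,0,-0.004],[0,0,0]],[-1,[0,0,0],[0,0,0]]]}}

```text
clock: 24.82
tcp_pos: [0.4513, 0.2695, 0.0137]
tcp_rot: [2.786, -1.451, -0.0]
force: [-0.5, 0.9, -2.3]
gripper_width: 0.266
```

Emit:
{"name": "drive_tool", "arguments": {"series": [[-1,[0,0,-0.002],[0,0,0]],[-1,[0,0,-0.002],[0,0,0]],[-1,[0,0,-0.002],[0,0,0]],[-1,[0,0,0],[0,0,0]]]}}

```text
clock: 25.15
tcp_pos: [0.4513, 0.2695, 0.0107]
tcp_rot: [-2.786, 1.451, -0.0]
force: [0.4, -1.4, -0.8]
gripper_width: 0.266
```

Emit:
{"name": "drive_tool", "arguments": {"series": [[-1,[0,0,-0.0012],[0,0,0]],[-1,[0,0,0],[0,0,0]]]}}

```text
clock: 25.32
tcp_pos: [0.4514, 0.2695, 0.0102]
tcp_rot: [-2.786, 1.451, -0.0]
force: [-0.0, 0.1, -1.3]
gripper_width: 0.26
```

Emit:
{"name": "drive_tool", "arguments": {"series": [[-1,[0,0,-0.001],[0,0,0]],[-1,[0,0,0],[0,0,0]]]}}

```text
clock: 25.48
tcp_pos: [0.4514, 0.2696, 0.0102]
tcp_rot: [-2.786, 1.451, -0.0]
force: [-2.2, -1.2, 4.6]
gripper_width: 0.264
```

Contact with the mat. I'll open the gripper partway and lift away.

Emit:
{"name": "drive_tool", "arguments": {"series": [[-0.2,[0,0,0],[0,0,0]],[0,[0,0,0],[0,0,0]],[0.1,[0,0,0],[0,0,0]],[0.2,[0,0,0],[0,0,0]],[0.2,[0,0,0],[0,0,0]],[0.2,[0,0,0],[0,0,0]],[0.2,[0,0,0],[0,0,0]]]}}

```text
clock: 26.07
tcp_pos: [0.4513, 0.2695, 0.0097]
tcp_rot: [-2.786, 1.451, -0.0]
force: [0.5, 0.2, -0.2]
gripper_width: 0.601
```

Emit:
{"name": "drive_tool", "arguments": {"series": [[0.2,[0,0,0.01],[0,0,0]],[0.2,[0,0,0.02],[0,0,0]],[0.2,[0,0,0.03],[0,0,0]],[0.2,[0,0,0.04],[0,0,0]],[0.2,[0,0,0.04],[0,0,0]],[0.2,[0,0,0.04],[0,0,0]],[0.2,[0,0,0.04],[0,0,0]],[0.2,[0,0,0.04],[0,0,0]],[0.2,[0,0,0.04],[0,0,0]],[0.2,[0,0,0.04],[0,0,0]],[0.2,[0,0,0],[0,0,0]],[0.2,[0,0,0],[0,0,0]]]}}

```text
clock: 27.07
tcp_pos: [0.4519, 0.2698, 0.1816]
tcp_rot: [-2.784, 1.45, -0.002]
force: [0.5, -0.1, -0.9]
gripper_width: 0.605
```

Run:
```python
from h import *
np.set_printoptions(precision=4,suppress=True)
im=cam("wrist"); o=manip.observe(); print(o["tcp_pos"],o["force"],o["gripper_width"],o["clock"])
px=im["pixels"];hsv=cv2.cvtColor(px,cv2.COLOR_BGR2HSV)
c=biggest(cv2.inRange(hsv,(8,60,60),(25,255,255)));r=cv2.minAreaRect(c);print(r,plane(im,[r[0]],.039))
s=cam("scene")["pixels"]; t=cam("top")["pixels"]
cv2.imwrite("pics/end.png",np.vstack([np.hstack([cv2.resize(px,(400,300)),cv2.resize(s,(400,300))]),np.hstack([cv2.resize(t,(400,300)),np.zeros((300,400,3),np.uint8)])]))
```

```text
[0.4514 0.2696 0.1802] [-0.3255 -0.2602  0.3936] 0.5963256970995292 27.1167
((314.5, 219.5), (107.0, 33.0), 90.0) [[0.4539 0.2664 0.039 ]]
```

View pics/end.png

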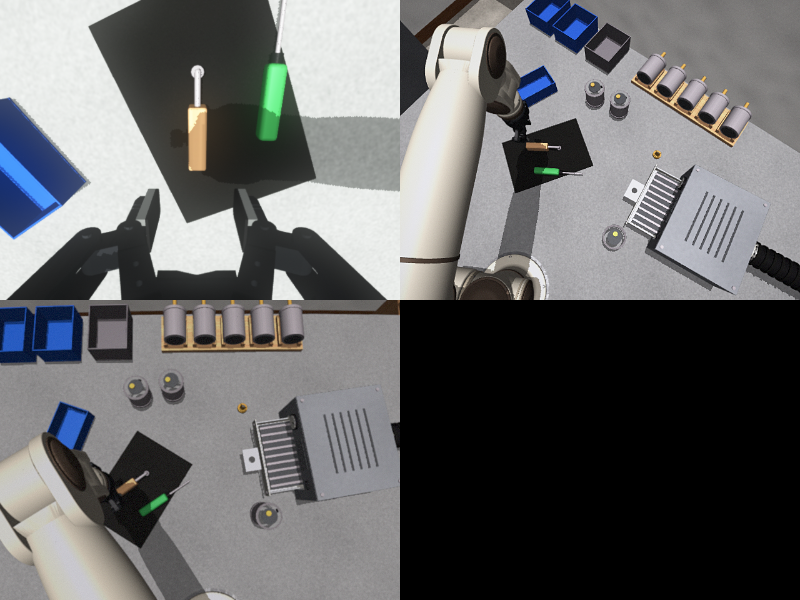

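The hook stands upright on the mat, the tray is out and the other things haven't moved. Handing in.

```bash
python3 -c "
from rig import manip
print(manip.finish_job())"
```

```text
the job is handed in; nothing more can be done
None
```

I picked up the hook, dropped its tip about 13 mm into the lip hole and drew the tray out until it met its stop. After that I unhooked it, set it back on the mat where it had stood, and handed the job in. No verdict is reported.

- **Pull:** the tray slid at about 0.05 m/s at most, with 4 to 6 N of drag. The stop showed clearly as a rise in force with almost no further movement. I held the pull there at about 15 N, which puts roughly 10 N on the stop after friction, against the 25 N limit.
- **Tray position:** the hook travelled about 103 mm along the slide. With the tray starting 1 to 2 mm out (measured from the unit's roof screws), it ends about 103 mm from home. I did not measure the hole again afterwards, but the last pictures show the tray still out.
- **Final checks:** the last pictures show the hook standing upright on the mat with the gripper clear above it, and the cans, brass fitting, bin and screwdriver where they were. The clock stood at about 27 s.
- **Disagreements:** the scene and top cameras put the hole 4 mm apart in x at the start, so I used the wrist view for the insertion, and it met no resistance. One move call was refused for having 21 rows and was resent with 20.

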